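# Start the glass grinder at its spring-return starter switch

### The job

Start the glass grinder: on the starter box, turn the straight bar-shaped handle clockwise (seen from above) as far as it goes, hold it against its stop for about a second, then let go so that it is back at its rest position. Leave the round dial on the other box as it is set.

Things in the scene. Friction and masses are not known exactly. Their poses are not given: they have to be found in the camera images.
- starter_box: Starter box, 104 x 92 mm, lid 55 mm above the table; bare aluminium with a grey lid, no slots in its front; screwed to the table, left or right of the other box, turned up to 0.4 rad. Origin: centre of its underside; x to its back, where the cable comes out, z up. At the centre of its lid stands a plain black upright bar handle.
- start_handle (a joint): Angle of the bar handle, rad: 0 at rest (bar along the box's x), grows as it turns clockwise seen from above, 1.05 (60 degrees) at its hard stop. A spring always pushes it back: 0.035 N m at rest, 0.14 N m at the stop; let go, it returns in about half a second.
- start_handle_grip (a point): Gripping point in the bar handle, on its vertical turning axis, 83 mm above the table. The bar is 46 mm long (x), 13 mm thick (y); its top is 14.5 mm above this point, its underside 23.5 mm below, the lid 28 mm below; under it lies a steel collar 26 mm wide, 4.5 mm high. The axes turn with the handle, z up.
- heat_dial_pointer (a point): Pointer mark on the top rim of the round black ribbed dial (50 mm wide, top 81 mm above the table) of the soldering iron's heat control, 18 mm from the dial's axis; x points outward, z up. The dial turns easily and stays where left. Its fixed box is like the starter box but has three slots in its front.

How it is judged:
By the outcome, as a careful person would: the job done as asked, in the order asked, and still so for the second after the job is handed in, with the robot touching nothing.
It also fails if it takes over 37 s, if anything falls off the work surface, if the arm or the gripper's body presses on something with over 40 N, if the wrist force passes 120 N, or if a joint passes its speed limit or range.

### The arm

A 6-joint arm with a two-finger parallel gripper is mounted at the origin on a cart in front of the work surface, level with it; the furniture and walls round the work are solid. World frame = base frame: x ahead of the robot, y to its left, z up, the work surface at z = 0. Lengths are in m, angles in rad, forces in N, time in s.
With the tool pointing down it reaches from about 0.275 to 1 m from the base axis. Payload 8.4 kg.
Tool frame: the origin (TCP) lies midway between the tips of the shut fingers; the grasp point (between the pads) lies 19 mm behind it (manip.grasp_offset is the distance from the TCP to the grasp point, in m); z points along the fingers, y is the line along which they close (so a half turn about z gives the same grasp; the last joint's range is limited). The gripper opens to 85 mm and grips with 20 to 120 N. Pads are 22 mm wide; open, the fingers measure 114 mm over their backs; the gripper's body (76 mm by 85 mm) begins 54 mm behind the grasp point. The pads swing forward as they close: fully open they stand 13 mm farther back than shut.
Start: joints at [1.133, 0.353, 1.633, -0, 1.155, -0.002], TCP at [0.264, 0.567, 0.231] pointing down, gripper open.
Joint ranges: [-2.63, 2.63], [-0.92, 2.1], [0.06, 2.66], [-1.3, 4.44], [0, 2.69], [-3.02, 3.02]. Speed limits (rad/s): [2.22, 2.22, 2.79, 3.14, 3.14, 3.14].

### API

Orientations are given as a rotation vector (axis times angle).
In Python, from rig import manip gives the robot as it stands.
- The arm moves only by the tool carry_out, never from a script. Its argument "commands" is a list of rows, each a list of 5 numbers: the closure, from -1 (fully open) to 1 (shut), so that 0 is half open, then the shift along the world's x, y, z in m, then the turn about the world's z in degrees. In form: [[gripper, x, y, z, turn], ...]. A call has 1 to 8 rows; each row shifts and turns the commanded pose from where the row before left it; what a row does not reach is not made up. A row lasts 1/12 s, in which the tool goes at most 41.7 mm and 7.16 degrees, less where a joint would pass 70% of its speed; a pose out of reach is approached as far as the arm can. A call with a gripper value outside its range is refused whole. The fingers move at their own pace and stop on an object; "force" is the grip in N (left out, the last holds). Time passes only in rows, so rows that do not move let the fingers close. It gives the time, the measured TCP pose, the force, the opening and the grip force at its end, in the units of the state.
- manip.sense(): the state, without advancing time (a new reading comes with each control period).
- manip.read_camera(name): name is "scene" or "top"; returns (picture, depth): 480x640x3 uint8, red, green, blue; 480x640 float32, m along the optical axis (not along the pixel's ray), 0 where there is no reading.
- manip.camera_info(name): a dict with "fovy" (degrees; the focal length in pixels is half the picture's height over the tangent of half this angle, whatever the lens; pixels are square), "cx", "cy" (the principal point, pixels), "world_from_camera" (4x4, takes a point from camera to world coordinates). Camera axes: x right, y down, z forward; pixel columns grow to the right and rows downward; lengths in m; the calibration is good to about 2 mm. A picture is of the moment at which its call begins. camera_info takes no time and is no camera call.
- manip.hand_in(): hands the job in; it is judged then, once.
Trained networks look in the newest picture that a camera, given by its name, has taken for a name from the list of things; names that differ only in an ending like _2 or _b are one class to them, and where a whole thing is asked for, a point or a joint stands for the part that bears it (a point fixed in the world has none). Each returns a list of dicts, best first, with "score" (0 to 1); they miss things now and then, are a little off and sometimes report something else, mostly with a low value. They report only what shows in the picture. A call takes as long as a camera call.
- manip.find_in(camera, query): "rect" ([left, top, width, height] in pixels, round what is visible of it).
- manip.mark_of(camera, query): "location" ([column, row] in pixels: a listed point, or the origin of a listed thing).
The state is a dict: "t": time; "joint_positions": joint angles; "dq": joint speeds; "joint_torque": joint torques, N m; "tcp_pos": TCP position; "orientation": TCP orientation; "ft_force": force on the tool from outside, world axes, zero at the start; "wrist_torque": the same for the moment, N m; "finger_gap": opening from 0.0 (shut) to 1.0 (fully open); "grip_force": force on a finger pad.
Only numpy, scipy, OpenCV 4.12 (cv2) and the standard library are available. Lean on these libraries where they do the work, as an engineer would, in place of code of your own. Each camera call takes 0.05 s, during which the arm holds its last target. There are 200 camera calls.

## Working session

There is one attempt and no reset: what is moved stays moved. The work goes in short steps, Python scripts to look and compute and a tool call to move; the robot and the scene stay as the last step left them, time stands still between calls to the robot, and variables do not carry over. Pictures are saved under pics/ and viewed, at most 10 in all, crops included, and the job is handed in when it is done.

Besides the shell and the picture viewer there is one more tool, called after "Request:" as name(argument=value, ...), one argument or row to a line, values as JSON. carry_out: Moves the arm, as the interface text tells. Its arguments: {"type":"object","properties":{"commands":{"type":"array","items":{"type":"array","items":{"type":"number"}}},"force":{"type":"number"}},"required":["commands"]}

```bash
mkdir -p pics; cat > h.py <<'E'
from rig import manip
import numpy as np, cv2
def ray(cam,px):
    i=manip.camera_info(cam); f=240/np.tan(np.radians(i["fovy"])/2); T=np.array(i["world_from_camera"])
    return T[:3,3], T[:3,:3]@np.array([(px[0]-i["cx"])/f,(px[1]-i["cy"])/f,1])
def at_z(cam,px,z):
    o,d=ray(cam,px); return o+d*(z-o[2])/d[2]
def cloud(cam,dep):
    i=manip.camera_info(cam); f=240/np.tan(np.radians(i["fovy"])/2); T=np.array(i["world_from_camera"])
    v,u=np.mgrid[:480,:640]; P=np.stack([(u-i["cx"])/f*dep,(v-i["cy"])/f*dep,dep],-1)
    return P@T[:3,:3].T+T[:3,3]
E
python3 - <<'E'
from h import *
ims=[]
for c in("top","scene"):
    p,d=manip.read_camera(c); np.save(c+"_d.npy",d); cv2.imwrite(f"pics/{c}0.png",p[:,:,::-1])
    print(c,manip.camera_info(c)["world_from_camera"])
    for q in("start_handle_grip","starter_box","heat_dial_pointer"):
        for r in manip.mark_of(c,q)[:2]:
            z={"start_handle_grip":.083,"starter_box":0,"heat_dial_pointer":.081}[q]
            print(q,r,at_z(c,r["location"],z).round(4))
    print(manip.find_in(c,"start_handle")[:2],manip.find_in(c,"starter_box")[:2])
print(manip.sense())
E
```

```text
top [[ 0.00658301 -0.98468709  0.17420677  0.40683808]
 [-0.99953062 -0.01169191 -0.02831664 -0.08482086]
 [ 0.02991984 -0.17393859 -0.98430187  0.91181152]
 [ 0.          0.          0.          1.        ]]
start_handle_grip {'location': [355.8, 223.5], 'score': 0.78} [ 0.5794 -0.1843  0.083 ]
starter_box {'location': [347.9, 234.7], 'score': 0.83} [ 0.5723 -0.1773  0.    ]
heat_dial_pointer {'location': [259.7, 213.1], 'score': 0.71} [0.5979 0.0013 0.081 ]
[{'rect': [347.2, 216.1, 13.9, 26.3], 'score': 0.64}] [{'rect': [320.2, 190.5, 56.5, 71.7], 'score': 0.68}, {'rect': [346.0, 212.7, 15.7, 31.2], 'score': 0.65}]
scene [[ 0.61343759 -0.54403735  0.57246631  0.08065483]
 [-0.78962899 -0.43485048  0.43288697 -0.45773298]
 [ 0.01343057 -0.71758514 -0.69634129  0.6765195 ]
 [ 0.          0.          0.          1.        ]]
start_handle_grip {'location': [361.4, 275.4], 'score': 0.81} [ 0.567  -0.1771  0.083 ]
starter_box {'location': [363.6, 312.7], 'score': 0.81} [ 0.5758 -0.1822  0.    ]
heat_dial_pointer {'location': [273.6, 207.1], 'score': 0.58} [0.6029 0.0086 0.081 ]
[{'rect': [350.0, 257.9, 26.3, 34.1], 'score': 0.94}] [{'rect': [319.0, 257.9, 95.2, 89.9], 'score': 0.56}]
{'t': 0.6, 'joint_positions': array([ 1.13262347e+00,  3.52962326e-01,  1.63344744e+00, -5.82129450e-06,
        1.15517930e+00, -2.37058659e-03]), 'dq': array([-1.78389146e-03, -3.95787121e-04,  1.04067913e-03, -3.99584503e-04,
       -1.16222209e-03,  6.39666758e-05]), 'joint_torque': array([ 5.28880519e-04, -6.04871821e+01, -3.42316639e+01,  5.19013440e-05,
        1.14259692e-03, -2.56397374e-05]), 'tcp_pos': array([0.26381412, 0.56657433, 0.23128418]), 'orientation': array([6.79147320e-01, 3.06729942e+00, 3.67425274e-06]), 'ft_force': array([ 0.34271084,  0.04313262, -0.47815064]), 'wrist_torque': array([ 0.00709065, -0.02247363,  0.0282243 ]), 'grip_force': 0.0, 'finger_gap': 1.0004843096310179}
```

```bash
python3 - <<'E'
from h import *
a=cv2.imread("pics/top0.png")[150:300,220:420]; b=cv2.imread("pics/scene0.png")[160:360,220:460]
cv2.imwrite("pics/both.png",np.hstack([cv2.resize(a,(400,300)),cv2.resize(b,(360,300))]))
for c in("top","scene"):
    P=cloud(c,np.load(c+"_d.npy"));
    near=(np.hypot(P[...,0]-.575,P[...,1]+.18)<.045)
    for lo,hi in((.088,.11),(.045,.062)):
        Q=P[near&(P[...,2]>lo)&(P[...,2]<hi)] if lo>.08 else P[(np.hypot(P[...,0]-.575,P[...,1]+.18)<.085)&(P[...,2]>lo)&(P[...,2]<hi)]
        if len(Q)<5: print(c,lo,len(Q));continue
        r=cv2.minAreaRect((Q[:,:2]*1000).astype(np.float32)); m=Q[:,:2].mean(0)
        w,v=np.linalg.eigh(np.cov((Q[:,:2]-m).T)); e=v[:,1]*np.sign(v[0,1])
        print(c,lo,len(Q),r,m.round(4),Q[:,2].mean().round(4),"pca deg",np.degrees(np.arctan2(e[1],e[0])).round(1))
from scipy.spatial.transform import Rotation as R
print(R.from_rotvec(manip.sense()["orientation"]).as_matrix().round(3))
E
```

```text
top 0.088 166 ((571.9713134765625, -178.67327880859375), (12.991533279418945, 45.78183364868164), 73.92129516601562) [ 0.571  -0.1782] 0.0972 pca deg -16.2
top 0.045 2107 ((570.875244140625, -178.39913940429688), (91.85105895996094, 102.78852844238281), 73.604248046875) [ 0.5691 -0.1774] 0.0549 pca deg -15.3
scene 0.088 355 ((571.792724609375, -179.438720703125), (13.8377046585083, 46.42068862915039), 74.66504669189453) [ 0.5701 -0.1804] 0.0959 pca deg -17.6
scene 0.045 3275 ((571.8683471679688, -179.76251220703125), (91.56988525390625, 103.63336181640625), 73.6052474975586) [ 0.5615 -0.1857] 0.0547 pca deg -43.4
[[-0.907  0.422  0.   ]
 [ 0.422  0.907  0.   ]
 [-0.     0.    -1.   ]]
```

View pics/both.png

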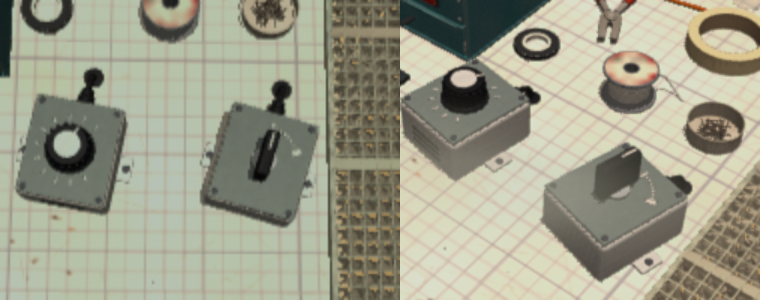

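The starter box is the right-hand one (bar at about top px 355,227; no slots). Bar centre is at (0.572, -0.179) and points at -16.2°. The bar's top, measured at 97 mm, and its size match the description. Next I check that the path is clear.

```bash
python3 - <<'E'
from h import *
a=np.array([.264,.567]);b=np.array([.572,-.179]);L=np.linalg.norm(b-a);u=(b-a)/L
for c in("top","scene"):
    d=np.load(c+"_d.npy");P=cloud(c,d)[d>0]
    s=(P[:,:2]-a)@u; n=np.abs((P[:,:2]-a)@[-u[1],u[0]])
    for k in np.arange(0,L+.1,.1):
        q=P[(s>k-.05)&(s<k+.05)&(n<.12)]
        if len(q): print(c,k.round(1),q[:,2].max().round(3),(a+k*u).round(2))
E
```

```text
top 0.0 -0.748 [0.26 0.57]
top 0.1 -0.748 [0.3  0.47]
top 0.2 0.006 [0.34 0.38]
top 0.3 0.088 [0.38 0.29]
top 0.4 0.161 [0.42 0.2 ]
top 0.5 0.161 [0.45 0.1 ]
top 0.6 0.085 [0.49 0.01]
top 0.7 0.082 [ 0.53 -0.08]
top 0.8 0.101 [ 0.57 -0.17]
top 0.9 0.059 [ 0.61 -0.26]
scene 0.0 -0.749 [0.26 0.57]
scene 0.1 -0.748 [0.3  0.47]
scene 0.2 0.005 [0.34 0.38]
scene 0.3 0.087 [0.38 0.29]
scene 0.4 0.16 [0.42 0.2 ]
scene 0.5 0.16 [0.45 0.1 ]
scene 0.6 0.086 [0.49 0.01]
scene 0.7 0.084 [ 0.53 -0.08]
scene 0.8 0.1 [ 0.57 -0.17]
scene 0.9 0.059 [ 0.61 -0.26]
```

View pics/top0.png

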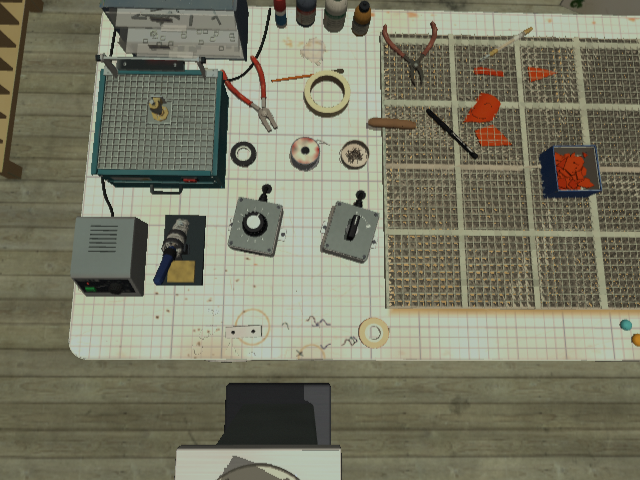

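The picture shows the starter box at (350,232) and the dial at (255,223). Nothing on the path is taller than 0.16 m, so I can move across at 0.23 m.

Request:
carry_out(
  commands=[
    [-1,0.008,-0.018,0,0],
    [-1,0.014,-0.034,0,0],
    [-1,0.015,-0.036,0,0],
    [-1,0.015,-0.036,0,0],
    [-1,0.015,-0.036,0,0],
    [-1,0.015,-0.036,0,0],
    [-1,0.015,-0.036,0,0],
    [-1,0.015,-0.036,0,0],
  ],
  force=30,
)

```text
t: 1.27
tcp_pos: [0.3761, 0.2969, 0.2315]
orientation: [0.678, 3.067, 0.001]
ft_force: [0.9, 0.5, 0.1]
finger_gap: 0.999
grip_force: 0.0
```

Request:
carry_out(
  commands=[
    [-1,0.015,-0.036,0,0],
    [-1,0.015,-0.036,0,0],
    [-1,0.015,-0.036,0,0],
    [-1,0.015,-0.036,0,0],
    [-1,0.015,-0.036,0,0],
    [-1,0.015,-0.036,0,3],
    [-1,0.015,-0.036,0,3],
    [-1,0.015,-0.036,0,2.7],
  ],
)

```text
t: 1.93
tcp_pos: [0.4963, 0.0086, 0.2316]
orientation: [0.441, 3.11, 0.0]
ft_force: [1.2, 0.1, -0.5]
finger_gap: 1.001
grip_force: 0.0
```

Request:
carry_out(
  commands=[
    [-1,0.015,-0.036,0,0],
    [-1,0.015,-0.036,0,0],
    [-1,0.012,-0.03,0,0],
    [-1,0.007,-0.018,0,0],
    [-1,0,0,0,0],
    [-1,0,0,0,0],
  ],
)

```text
t: 2.43
tcp_pos: [0.5448, -0.1102, 0.231]
orientation: [-0.448, -3.109, -0.0]
ft_force: [-0.3, 1.3, -0.1]
finger_gap: 1.003
grip_force: 0.0
```

Request:
carry_out(
  commands=[
    [-1,0.009,-0.023,0,0],
    [-1,0.009,-0.023,-0.01,0],
    [-1,0.009,-0.023,-0.025,0],
    [-1,0,0,-0.025,0],
    [-1,0,0,-0.015,0],
    [-1,0,0,0,0],
    [-1,0,0,0,0],
  ],
)

```text
t: 3.02
tcp_pos: [0.5712, -0.1771, 0.1559]
orientation: [-0.443, -3.108, -0.001]
ft_force: [-0.1, 0.1, 0.4]
finger_gap: 1.001
grip_force: 0.0
```

```bash
python3 - <<'E'
from h import *
from scipy.spatial.transform import Rotation as R
for c in("scene","top"):
    p,d=manip.read_camera(c); cv2.imwrite(f"pics/{c}1.png",p[:,:,::-1])
a=cv2.imread("pics/top1.png")[150:300,250:450]; b=cv2.imread("pics/scene1.png")[160:360,240:480]
cv2.imwrite("pics/both1.png",np.hstack([cv2.resize(a,(400,300)),cv2.resize(b,(360,300))]))
s=manip.sense();M=R.from_rotvec(s["orientation"]).as_matrix();print(s["tcp_pos"],np.degrees(np.arctan2(M[1,1],M[0,1])),s["joint_positions"].round(2),s["wrist_torque"],s["ft_force"])
E
```

```text
[ 0.5725046  -0.17771565  0.15765965] 73.78967555377083 [-0.3   0.39  1.76  0.    0.99 -1.59] [-0.03756508  0.03176212  0.03107608] [ 1.11060992 -1.0458271  -0.62948483]
```

View pics/both1.png

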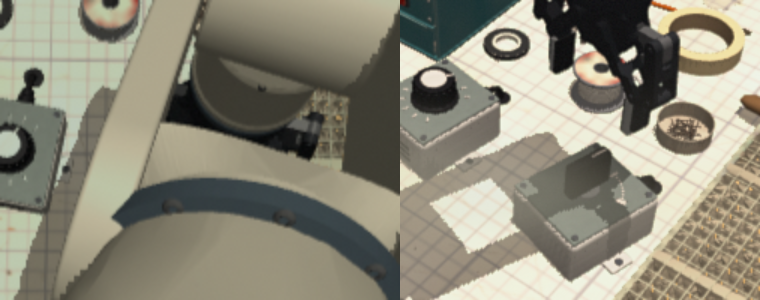

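The scene view shows the open fingers straddling above the bar, which is untouched. Now I go down by 90 mm.

Request:
carry_out(
  commands=[
    [-1,0,-0.001,-0.02,0],
    [-1,0,0,-0.025,0],
    [-1,0,0,-0.025,0],
    [-1,0,0,-0.015,0],
    [-1,0,0,-0.005,0],
    [-1,0,0,0,0],
    [-1,0,0,0,0],
  ],
)

```text
t: 3.7
tcp_pos: [0.5728, -0.1794, 0.0677]
orientation: [0.444, 3.108, -0.0]
ft_force: [0.6, -0.7, -0.4]
finger_gap: 0.998
grip_force: 0.0
```

Request:
carry_out(
  commands=[
    [0.4,0,0,0,0],
    [0.4,0,0,0,0],
    [0.4,0,0,0,0],
    [0.4,0,0,0,0],
    [1,0,0,0,0],
    [1,0,0,0,0],
    [1,0,0,0,0],
    [1,0,0,0,0],
  ],
  force=30,
)

```text
t: 4.37
tcp_pos: [0.5723, -0.1781, 0.0667]
orientation: [0.445, 3.109, 0.003]
ft_force: [1.1, 8.6, 5.4]
finger_gap: 0.144
grip_force: 32.5
```

Gripped: the opening is about 12 mm, close to the bar's 13 mm. Now I turn clockwise and ease the side load slightly.

Request:
carry_out(
  commands=[
    [1,0,0.001,0,-2],
    [1,0,0,0,-4],
    [1,0,0,0,-4],
    [1,0,0,0,-5],
    [1,0,0,0,-5],
    [1,0,0,0,-5],
    [1,0,0,0,-5],
  ],
)

```text
t: 4.95
tcp_pos: [0.5721, -0.1784, 0.0668]
orientation: [1.24, 2.886, 0.0]
ft_force: [-0.6, 0.8, 4.3]
finger_gap: 0.146
grip_force: 32.6
```

```bash
cat > s.py <<'E'
from h import *
from scipy.spatial.transform import Rotation as R
s=manip.sense();M=R.from_rotvec(s["orientation"]).as_matrix();print(s["t"],s["tcp_pos"],73.8-np.degrees(np.arctan2(M[1,1],M[0,1])),s["wrist_torque"],s["ft_force"],s["finger_gap"],s["grip_force"])
E
python3 s.py
```

```text
4.95 [ 0.5720591  -0.17837243  0.06675199] 30.30010837018569 [0.00345795 0.32863817 0.06627835] [-0.5505925   0.83515529  4.31948256] 0.14608315724164633 32.63960838317871
```

Request:
carry_out(
  commands=[
    [1,0,0,0,-5],
    [1,0,0,0,-5],
    [1,0,0,0,-5],
    [1,0,0,0,-5],
    [1,0,0,0,-4],
    [1,0,0,0,-3],
    [1,0,0,0,0],
    [1,0,0,0,0],
  ],
)

```text
t: 5.62
tcp_pos: [0.5716, -0.1785, 0.0667]
orientation: [-1.875, -2.521, 0.001]
ft_force: [-1.6, 0.5, 5.6]
finger_gap: 0.147
grip_force: 32.8
```

```bash
python3 s.py
```

```text
5.6167 [ 0.57164643 -0.17852589  0.0667395 ] 57.07046950469245 [-0.01974476  0.50530871  0.15609372] [-1.57619218  0.51123949  5.61094998] 0.14740125446380037 32.81820058822632
```

Request:
carry_out(
  commands=[
    [1,0,0,0,-2],
    [1,0,0,0,-1],
    [1,0,0,0,-1],
    [1,0,0,0,0],
  ],
)

```text
t: 5.95
tcp_pos: [0.5716, -0.1785, 0.0667]
orientation: [-1.962, -2.454, 0.001]
ft_force: [-1.9, 1.0, 5.9]
finger_gap: 0.147
grip_force: 33.1
```

```bash
python3 s.py
```

```text
5.95 [ 0.57163843 -0.17848384  0.06670222] 61.084763367387836 [0.0074291  0.52589279 0.38556471] [-1.85097667  1.04282063  5.86512074] 0.14681583793161124 33.10613214969635
```

The torque jumped to 0.39 N m, well over the spring's 0.14, so the handle is on its stop. I press slightly more and hold for about 1.2 s.

Request:
carry_out(
  commands=[
    [1,0,0,0,-1],
    [1,0,0,0,0],
    [1,0,0,0,0],
    [1,0,0,0,0],
    [1,0,0,0,0],
    [1,0,0,0,0],
    [1,0,0,0,0],
  ],
)

```text
t: 6.53
tcp_pos: [0.5717, -0.1785, 0.0667]
orientation: [-1.981, -2.438, 0.001]
ft_force: [-2.6, -0.0, 5.9]
finger_gap: 0.148
grip_force: 35.5
```

Request:
carry_out(
  commands=[
    [1,0,0,0,0],
    [1,0,0,0,0],
    [1,0,0,0,0],
    [1,0,0,0,0],
    [1,0,0,0,0],
    [1,0,0,0,0],
  ],
)

```text
t: 7.03
tcp_pos: [0.5716, -0.1785, 0.0667]
orientation: [-1.981, -2.438, 0.001]
ft_force: [-2.0, 0.4, 6.8]
finger_gap: 0.148
grip_force: 35.5
```

```bash
python3 s.py
```

```text
7.0333 [ 0.5716365  -0.17847598  0.06669081] 61.988591139963106 [0.11989554 0.46597252 0.68234713] [-1.98754344  0.38787879  6.76504998] 0.14815203082796388 35.535848736763
```

Request:
carry_out(
  commands=[
    [-1,0,0,0,0],
    [-1,0,0,0,0],
    [-1,0,0,0,0],
    [-1,0,0,0,0],
    [-1,0,0,0,0],
    [-1,0,0,0,0],
    [-1,0,0,0,0],
    [-1,0,0,0,0],
  ],
)

```text
t: 7.7
tcp_pos: [0.5719, -0.1785, 0.0663]
orientation: [1.983, 2.437, -0.0]
ft_force: [-0.2, -0.4, 0.7]
finger_gap: 1.001
grip_force: 0.0
```

Request:
carry_out(
  commands=[
    [-1,0,0,0,0],
    [-1,0,0,0,0],
    [-1,0,0,0.01,0],
    [-1,0,0,0.02,0],
    [-1,0,0,0.03,0],
    [-1,0,0,0.03,0],
    [-1,0,0,0.03,0],
    [-1,0,0,0.03,0],
  ],
)

```text
t: 8.37
tcp_pos: [0.5716, -0.1783, 0.2186]
orientation: [1.983, 2.437, 0.0]
ft_force: [0.7, -0.3, -0.9]
finger_gap: 1.002
grip_force: 0.0
```

Request:
carry_out(
  commands=[
    [-1,-0.02,0,0.02,0],
    [-1,-0.03,0,0,0],
    [-1,-0.03,0,0,0],
    [-1,-0.03,0,0,0],
    [-1,-0.03,0,0,0],
    [-1,-0.02,0,0,0],
    [-1,0,0,0,0],
    [-1,0,0,0,0],
  ],
)

```text
t: 9.03
tcp_pos: [0.4115, -0.1786, 0.2373]
orientation: [1.983, 2.435, 0.001]
ft_force: [0.3, -0.3, 0.1]
finger_gap: 1.001
grip_force: 0.0
```

```bash
python3 - <<'E'
from h import *
for c in("scene","top"):
    p,d=manip.read_camera(c); cv2.imwrite(f"pics/{c}2.png",p[:,:,::-1])
    P=cloud(c,d); Q=P[(np.hypot(P[...,0]-.572,P[...,1]+.179)<.035)&(P[...,2]>.088)&(P[...,2]<.11)]
    if len(Q)>20: print(c,len(Q),cv2.minAreaRect((Q[:,:2]*1000).astype(np.float32)))
b=cv2.imread("pics/scene2.png")[160:360,220:460];a=cv2.imread("pics/scene0.png")[160:360,220:460]
cv2.imwrite("pics/both2.png",np.hstack([cv2.resize(a,(390,325)),cv2.resize(b,(390,325))]))
print(manip.sense()["dq"].round(3))
E
```

```text
scene 349 ((572.6842041015625, -179.1644744873047), (14.446358680725098, 45.78096389770508), 73.73556518554688)
top 169 ((571.86279296875, -178.61585998535156), (13.109975814819336, 46.77881622314453), 73.87006378173828)
[ 0.004  0.018 -0.008 -0.     0.001 -0.001]
```

View pics/both2.png

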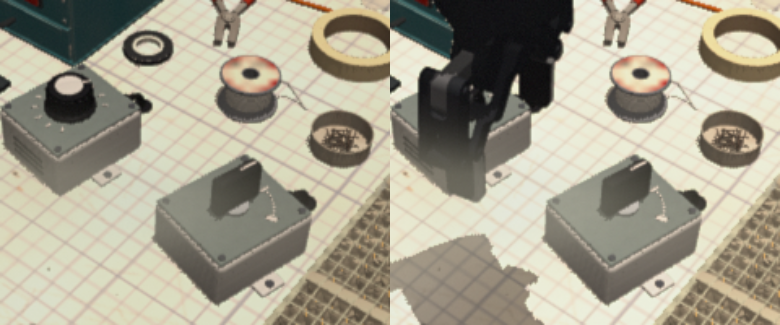

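The handle is back at its rest angle (73.87° against 73.92° before), the gripper is in the air clear of everything, and the dial was never touched.

```bash
python3 -c "
from rig import manip
print(manip.hand_in())"
```

```text
the job is handed in; nothing more can be done
None
```

I turned the start handle clockwise to its stop, held it there for just over a second and let go; it sprang back to rest, the dial wasn't touched, and the job is handed in (the hand-in gave no verdict).

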